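Find and hold down the hidden battery catch of a jump-starter pack

TASK

The battery hatch of the jump-starter pack is held by a hidden catch: one of the six identical flush tiles on its flat top panel. Feel across the tiles with the shut fingertips until you find the one that gives; press that one fully home so that the hatch rises by itself, and finish while still holding it down. Never touch the hatch, and leave the things lying round the pack where they are.

Things in the scene. Friction and masses are not known exactly. Their poses are not given: they have to be found in the camera images.
- pack: Grey and black jump-starter pack, fixed to the bench, 210 (its x) x 176 (its y) x 70 mm high. Origin: centre of its underside, on the bench; z up, x from the tile panel towards the battery hatch. The half of its top at negative x is the flat tile panel, the other half is the hatch. A bench vice, 0.22 m high, stands to its left (y above 0.05 m, x 0.42 to 0.8 m): pass well over it
- panel (a point): Centre of the flat grey panel's top face, axes as the pack's. Six square holes of 43 mm hold grey tiles 41 mm square, tops 1 mm below the panel face. Tile centres from this point: x = -26 or +26 mm, y = -52, 0 or +52 mm (ribs of 9 mm between). Five tiles are solid; one, in any of the six places and looking just the same, is the catch
- catch (a joint): How far the sprung catch tile is pressed down, in m: 0 flush (as it starts), 0.008 fully home. It gives at about 2 to 3 N, needs about 6 to 8 N fully home, sinks straight down inside its hole and springs back when let go. Its reading does not tell which tile it is
- hatch (a joint): Opening angle of the battery hatch, in rad: 0 shut, about 0.34 with the catch fully home. The catch drives it up; it follows the catch, and falls shut when the catch is let go
- hatch_plate: The hatch, a grey plate 94 (x) x 174 (y) x 4 mm which is the other half of the pack's top. Origin: middle of its hinge edge, which lies along the pack's y, 9 mm on the +x side of the pack's origin, 68 mm up; the plate reaches 96 mm from it along its x. The far edge (pack +x) rises about 32 mm
- bolt_tray: Bystander: round steel tray with bolts, 69 mm across, 22 mm high, in front of the pack. Origin: centre of its underside
- spark_plug: Bystander: spark plug lying in front of the pack, 53 mm long along its y, 21 mm thick. Origin: centre of its underside
- grease_jar: Bystander: jar with screw lid, 70 mm across, 71 mm high, to the left in front of the pack. Origin: centre of its underside

How it is judged:
At the end, for the whole second after the job is handed in: The catch tile is held down by the fingers (more than 6.5 mm of its 8 mm, finger force over 2 N), the hatch stands open by more than 0.25 rad, and the fingers are over the tile panel (the point between the finger pads less than 60 mm above it and within its outline, give or take 15 mm) (value of joint catch above 0.0065 m and value of joint hatch above 0.25 rad and z of the grasp point in the frame of panel below 0.06 m and x of the grasp point in the frame of panel between -0.07 and 0.07 m and y of the grasp point in the frame of panel between -0.1 and 0.1 m and contact force between the fingers and anything else above 2 N); the arm keeps its last pose, push and grip.
It fails at once if the hatch is touched (more than 1.5 N) (contact force between any of the fingers, the arm and hatch_plate above 1.5 N).
It fails at once if a bystander is moved or lifted (more than 15 mm) (distance of any of bolt_tray, spark_plug, grease_jar from where it was at the start of the episode above 0.015 m).
It also fails if it takes over 58 s, if anything falls off the work surface, if the arm or the gripper's body presses on something with over 40 N, if the wrist force passes 120 N, or if a joint passes its speed limit or range.

ROBOT

A 6-joint arm with a two-finger parallel gripper is mounted at the origin on the work surface; the furniture and walls round the work are solid. World frame = base frame: x ahead of the robot, y to its left, z up, the work surface at z = 0. Lengths are in m, angles in rad, forces in N, time in s.
With the tool pointing down it reaches from about 0.35 to 0.775 m from the base axis. Payload 5.5 kg.
Tool frame: the origin (TCP) lies at the very end of the fingers, on their centre line; the grasp point (between the pads) lies 19 mm behind it (env.grip_point_offset is the distance from the TCP to the grasp point, in m); z points along the fingers, y is the line along which they close (so a half turn about z gives the same grasp; the last joint's range is limited). The gripper opens to 85 mm and grips with 20 to 120 N. Pads are 22 mm wide; open, the fingers measure 114 mm over their backs; the gripper's body (76 mm by 85 mm) begins 54 mm behind the grasp point. The pads swing forward as they close: fully open they stand 13 mm farther back than shut.
Start: joints at [1.206, 0.313, 0.046, 1.304, 0, 1.431], TCP at [0.128, 0.561, 0.231] pointing down, gripper open.
Joint ranges: [-2.76, 2.76], [-0.86, 1.69], [-1.03, 1.26], [-2.2, 2.34], [-1.47, 1.5], [-3.14, 3.14]. Speed limits (rad/s): [2.57, 2.57, 3.14, 3.14, 3.14, 3.14].

INTERFACE

Orientations are given as [roll, pitch, yaw] about the fixed x, y, z axes, in that order (R = Rz(yaw) Ry(pitch) Rx(roll)).
In Python, from station import env, viewer, sign_off gives the robot as it stands. The module is installed in compiled form; this text tells all that it offers.
- The arm moves only by the shell command python3 -m pendant 'ROWS'. ROWS is text: rows parted by semicolons, each of 7 numbers parted by spaces: the turn, a rotation vector about the tool's x, y, z in degrees, then the shift along the tool's x, y, z in m, then the opening in per cent of the stroke, from 0 (shut) to 100 (fully open). A call has 1 to 20 rows; each row is the pose to reach, as a shift and turn from the pose commanded when the call began, along the tool's axes at that moment; what a row does not reach only later rows make up. A row lasts 1/10 s, in which the tool goes at most 50 mm and 8.59 degrees, less where a joint would pass 70% of its speed; a pose out of reach is approached as far as the arm can. A call with a gripper value outside its range is refused whole. The fingers move at their own pace and stop on an object; the grip force is fixed at half the most. Time passes only in rows, so rows that repeat a pose let the fingers close. It gives the time, the measured TCP pose, the force, the opening and the grip force at its end, in the units of the state.
- env.read_state(): the state, without advancing time (a new reading comes with each control period).
- viewer.camera(name): name is "scene" or "side" or "wrist"; returns a dict with "color" (420x560x3 uint8, blue, green, red), "fx", "fy", "cx", "cy" (pixels), "R" (3x3) and "t" (3): a world point X has camera coordinates R X + t. Camera axes: x right, y down, z forward; pixel columns grow to the right and rows downward; lengths in m; the calibration is good to about 2 mm. A picture is of the moment at which its call begins. There is no depth.
- sign_off(): hands the job in; it is judged then, once.
The state is a dict: "time": time; "joint_pos": joint angles; "qd": joint speeds; "tau": joint torques, N m; "tcp_pos": TCP position; "tool_rot": TCP orientation; "contact_force": force on the tool from outside, world axes, zero at the start; "torque": the same for the moment, N m; "grip_width": opening from 0.0 (shut) to 1.0 (fully open); "grasp_force": force on a finger pad.
Only numpy, scipy, OpenCV 4.12 (cv2) and the standard library are available. Lean on these libraries where they do the work, as an engineer would, in place of code of your own. Each camera call takes 0.05 s, during which the arm holds its last target. There are 200 camera calls.

## Working session

There is one attempt and no reset: what is moved stays moved. The work goes in short steps, Python scripts to look and compute and a shell command to move; the robot and the scene stay as the last step left them, time stands still between calls to the robot, and variables do not carry over. Pictures are saved under pics/ and viewed, at most 10 in all, crops included, and the job is handed in when it is done.

```bash
mkdir -p pics; cat > h.py <<'E'
import numpy as np, cv2
from station import env, viewer
def ray(c,u,v,z):
    d=c["R"].T@np.array([(u-c["cx"])/c["fx"],(v-c["cy"])/c["fy"],1]); o=-c["R"].T@c["t"]
    return o+d*(z-o[2])/d[2]
def pix(c,X):
    p=c["R"]@np.array(X)+c["t"]; return p[0]/p[2]*c["fx"]+c["cx"],p[1]/p[2]*c["fy"]+c["cy"]
E
python3 - <<'E'
from h import *
import pickle
for n in("scene","side"):
    c=viewer.camera(n); pickle.dump(c,open(n+".pkl","wb")); cv2.imwrite(f"pics/{n}.png",c["color"]); print(n,-c["R"].T@c["t"])
s=env.read_state(); print(s["tcp_pos"],s["tool_rot"],s["contact_force"],s["time"])
E
```

```text
scene [-0.06455621  0.26849698  0.68098547]
side [0.35367039 0.37911921 0.86942642]
[0.12802924 0.56008658 0.23047906] [-3.13992042e+00 -2.23870883e-04  2.91675939e+00] [ 0.1941176  -0.69538056 -0.42870521] 0.1
```

View pics/scene.png

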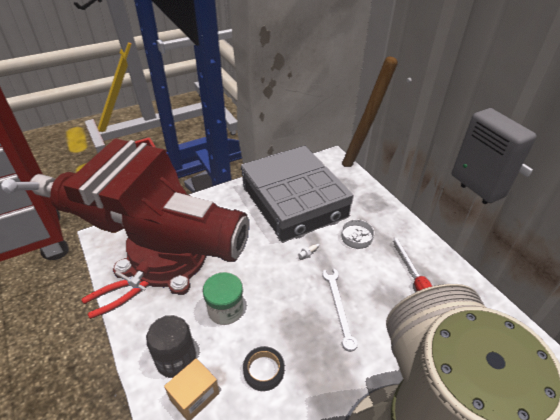

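View pics/side.png

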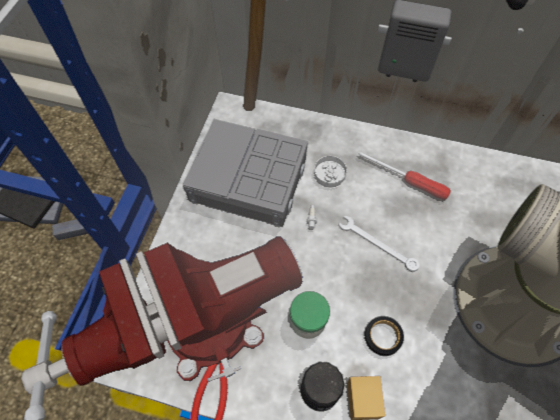

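The side view shows the six tiles around (240–305, 135–205), with the hatch to their left. The vice is lower left, the plug at (312,215), the tray at (331,171) and the jar at (310,312). Next I'll locate the tiles in both views.

```bash
python3 - <<'E'
from h import *
import pickle
for n,(x0,y0,x1,y1) in {"side":(180,110,320,230),"scene":(235,140,360,245)}.items():
    c=pickle.load(open(n+".pkl","rb")); g=cv2.cvtColor(c["color"],cv2.COLOR_BGR2GRAY)[y0:y1,x0:x1]
    g=cv2.resize(g,None,fx=5,fy=5,interpolation=cv2.INTER_CUBIC)
    b=(cv2.adaptiveThreshold(g,255,cv2.ADAPTIVE_THRESH_MEAN_C,cv2.THRESH_BINARY,61,-0+3))
    cs,_=cv2.findContours(b,cv2.RETR_CCOMP,cv2.CHAIN_APPROX_NONE)
    v=cv2.cvtColor(g,cv2.COLOR_GRAY2BGR)
    for k in cs:
        a=cv2.contourArea(k)/25
        if 150<a<900:
            r=cv2.minAreaRect(k); 
            if a*25<.7*r[1][0]*r[1][1]: continue
            m=cv2.moments(k);u=m["m10"]/m["m00"]/5+x0-.4;w=m["m01"]/m["m00"]/5+y0-.4
            print(n,round(a),round(u,1),round(w,1),ray(c,u,w,.069).round(4)); cv2.drawContours(v,[k],-1,(0,0,255),1)
    cv2.imwrite(f"pics/{n}_c.png",v)
E
```

```text
side 317 273.8 193.0 [ 0.4892 -0.0702  0.069 ]
side 306 248.7 186.3 [ 0.5411 -0.0717  0.069 ]
side 298 281.6 171.7 [ 0.4875 -0.122   0.069 ]
side 288 256.9 165.3 [ 0.5397 -0.1235  0.069 ]
side 274 289.0 151.4 [ 0.486  -0.1739  0.069 ]
side 485 273.6 192.8 [ 0.4897 -0.0705  0.069 ]
side 476 248.7 186.2 [ 0.5412 -0.072   0.069 ]
side 445 281.4 171.3 [ 0.4881 -0.1228  0.069 ]
side 443 257.0 165.1 [ 0.5398 -0.1242  0.069 ]
side 424 288.9 150.8 [ 0.4865 -0.1752  0.069 ]
```

View pics/side_c.png

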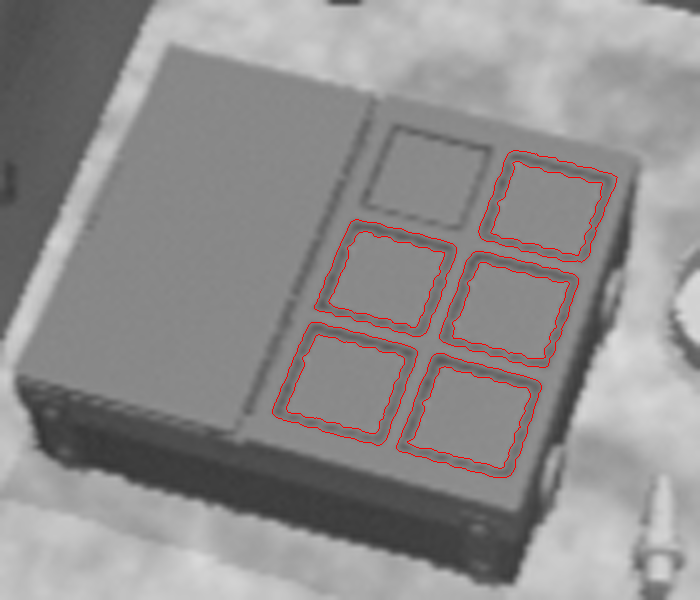

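Found the tiles: the pack is yawed about −1.6° and the spacing matches 52 mm. I'll work out the shifts next.

```bash
cat >> h.py <<'E'
from scipy.spatial.transform import Rotation as Ro
def to(p,yaw=3.1136):
    s=env.read_state(); R=Ro.from_euler("xyz",s["tool_rot"]); G=Ro.from_euler("xyz",[np.pi,0,yaw])
    print("t",s["time"],"turn",np.degrees((R.inv()*G).as_rotvec()).round(2),"shift",R.inv().apply(np.array(p)-s["tcp_pos"]).round(4),"F",np.round(s["contact_force"],1),"tcp",np.round(s["tcp_pos"],4))
E
python3 -c "
from h import *
to([.128,.560,.38]);to([.38,.10,.38]);to([.489,-.0705,.38])"
```

```text
t 0.1 turn [ -0.09  -0.02 -11.28] shift [ 0.     -0.0003 -0.1495] F [ 0.2 -0.7 -0.4] tcp [0.128  0.5601 0.2305]
t 0.1 turn [ -0.09  -0.02 -11.28] shift [-0.3482 -0.3926 -0.1489] F [ 0.2 -0.7 -0.4] tcp [0.128  0.5601 0.2305]
t 0.1 turn [ -0.09  -0.02 -11.28] shift [-0.4924 -0.5345 -0.1487] F [ 0.2 -0.7 -0.4] tcp [0.128  0.5601 0.2305]
```

```bash
python3 -m pendant '0 0 0 0 0 -0.05 0;0 0 0 0 0 -0.1 0;0 0 0 0 0 -0.15 0;0 0 -3 -0.06 -0.07 -0.15 0;0 0 -5 -0.09 -0.1 -0.15 0;0 0 -6 -0.12 -0.135 -0.15 0;0 0 -7 -0.15 -0.17 -0.15 0;0 0 -8 -0.18 -0.205 -0.15 0;0 0 -9 -0.21 -0.24 -0.15 0;0 0 -10 -0.24 -0.275 -0.15 0;0 0 -11.3 -0.27 -0.31 -0.15 0;0 0 -11.3 -0.3 -0.345 -0.15 0;0 0 -11.3 -0.33 -0.38 -0.15 0;0 0 -11.3 -0.36 -0.41 -0.15 0;0 0 -11.3 -0.39 -0.44 -0.15 0;0 0 -11.3 -0.42 -0.465 -0.15 0;0 0 -11.3 -0.45 -0.49 -0.15 0;0 0 -11.3 -0.48 -0.52 -0.15 0;0 0 -11.3 -0.492 -0.534 -0.15 0;0 0 -11.3 -0.492 -0.534 -0.15 0'
python3 -c "
from h import *
to([.489,-.0705,.10])
c=viewer.camera('wrist');cv2.imwrite('pics/w1.png',c['color'])
for p in [(.4892,-.0705),(.4878,-.1225),(.4863,-.1745),(.541,-.072),(.5396,-.124),(.538,-.176)]:print(np.round(pix(c,(*p,.069)),1))"
```

```text
time: 2.1
tcp_pos: [0.4895, -0.0716, 0.3799]
tool_rot: [3.141, -0.002, 3.111]
contact_force: [0.7, -0.2, -0.0]
grip_width: -0.001
grasp_force: 0.0
t 2.1 turn [ 0.03 -0.12 -0.16] shift [-1.000e-04  9.000e-04  2.799e-01] F [ 0.7 -0.2 -0. ] tcp [ 0.4895 -0.0716  0.3799]
[281.  170.1]
[247.  170.3]
[213.  170.3]
[281.1 202.7]
[248.2 202.8]
[215.3 202.9]
```

View pics/w1.png

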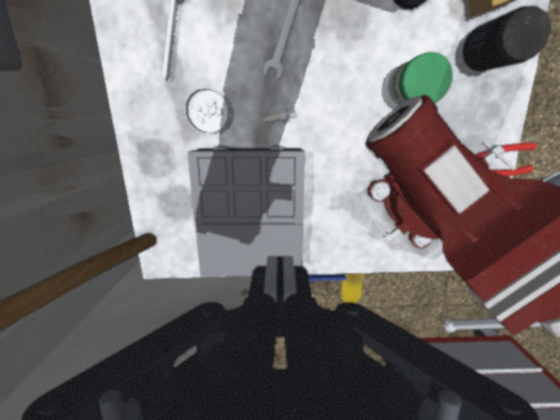

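In the wrist view the tile grid sits at u 213–281, v 170 and 203, which matches the predicted centres. Going down over the near-left tile.

```bash
python3 -m pendant '0 0 0 0 0.001 0.05 0;0 0 0 0 0.001 0.1 0;0 0 0 0 0.001 0.15 0;0 0 0 0 0.001 0.2 0;0 0 0 0 0.001 0.25 0;0 0 0 0 0.001 0.28 0;0 0 0 0 0.001 0.295 0;0 0 0 0 0.001 0.303 0;0 0 0 0 0.001 0.303 0;0 0 0 0 0.001 0.303 0'
python3 -m pendant '0 0 0 0 0 0.002 0;0 0 0 0 0 0.004 0;0 0 0 0 0 0.006 0;0 0 0 0 0 0.008 0;0 0 0 0 0 0.008 0'
```

```text
time: 3.15
tcp_pos: [0.4894, -0.0682, 0.0795]
tool_rot: [-3.141, 0.002, 3.115]
contact_force: [0.1, -0.2, 0.5]
grip_width: -0.003
grasp_force: 0.0
time: 3.65
tcp_pos: [0.4886, -0.0687, 0.07]
tool_rot: [3.141, -0.001, 3.114]
contact_force: [-0.5, 0.4, 0.7]
grip_width: 0.002
grasp_force: 0.0
```

```bash
python3 -m pendant '0 0 0 0 0 0.001 0;0 0 0 0 0 0.001 0;0 0 0 0 0 0.001 0'; python3 -m pendant '0 0 0 0 0 0.001 0;0 0 0 0 0 0.002 0;0 0 0 0 0 0.002 0;0 0 0 0 0 0.002 0'
```

```text
time: 3.95
tcp_pos: [0.4888, -0.0687, 0.0693]
tool_rot: [3.141, 0.0, 3.114]
contact_force: [-0.0, -0.9, -0.1]
grip_width: 0.001
grasp_force: 0.0
time: 4.35
tcp_pos: [0.4889, -0.0687, 0.069]
tool_rot: [-3.141, 0.001, 3.114]
contact_force: [-4.6, 0.3, 14.8]
grip_width: 0.001
grasp_force: 7.2
```

Solid: 15 N with no movement. Next tile.

```bash
python3 -m pendant '0 0 0 0 0 -0.013 0;0 0 0 0 -0.003 -0.015 0;0 0 0 0 -0.03 -0.015 0;0 0 0 0 -0.0535 -0.015 0;0 0 0 0 -0.0535 -0.015 0;0 0 0 0 -0.0535 -0.008 0;0 0 0 0 -0.0535 -0.004 0;0 0 0 0 -0.0535 -0.002 0;0 0 0 0 -0.0535 0 0;0 0 0 0 -0.0535 0 0;0 0 0 0 -0.0535 0 0'
```

```text
time: 5.45
tcp_pos: [0.4869, -0.1215, 0.0673]
tool_rot: [3.141, -0.001, 3.115]
contact_force: [-1.7, 2.0, 3.6]
grip_width: -0.001
grasp_force: 1.8
```

It sinks at a low force, so this is probably the catch. I'll press further to confirm.

```bash
python3 -m pendant '0 0 0 0 0 0.002 0;0 0 0 0 0 0.004 0;0 0 0 0 0 0.004 0;0 0 0 0 0 0.004 0'; python3 -m pendant '0 0 0 0 0 0.002 0;0 0 0 0 0 0.004 0;0 0 0 0 0 0.0045 0;0 0 0 0 0 0.0045 0;0 0 0 0 0 0.0045 0'
python3 -c "
from h import *
c=viewer.camera('side');cv2.imwrite('pics/s2.png',cv2.resize(c['color'][90:240,160:360],None,fx=3,fy=3))"
```

```text
time: 5.85
tcp_pos: [0.4874, -0.1218, 0.0634]
tool_rot: [3.141, 0.0, 3.114]
contact_force: [-2.6, 3.4, 4.9]
grip_width: -0.002
grasp_force: 2.6
time: 6.35
tcp_pos: [0.4876, -0.1219, 0.0608]
tool_rot: [3.142, 0.001, 3.114]
contact_force: [-7.2, 4.7, 21.7]
grip_width: 0.002
grasp_force: 10.5
```

View pics/s2.png

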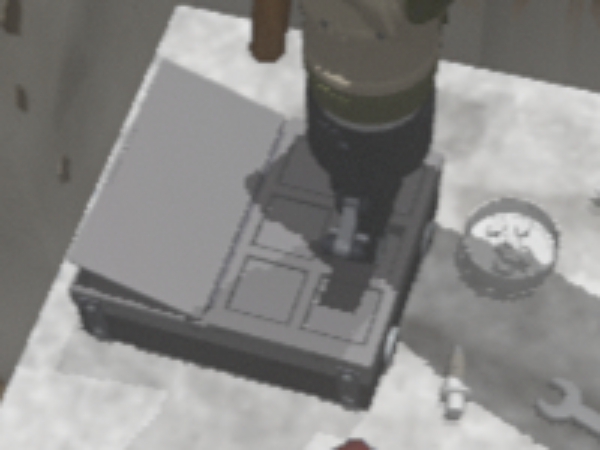

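The picture shows the hatch raised, with a dark gap under its far edge near (75–190, 265–320), and the fingers down in the near-middle tile. The tile is at its stop: z is 0.0608 (8 mm down) at 22 N. I'm handing in.

```bash
python3 -m pendant '0 0 0 0 0 0 0;0 0 0 0 0 0 0' && python3 -c "
from station import sign_off
print(sign_off())"
```

```text
time: 6.6
tcp_pos: [0.4876, -0.1219, 0.0608]
tool_rot: [3.142, 0.001, 3.114]
contact_force: [-8.0, 3.8, 21.0]
grip_width: 0.004
grasp_force: 10.5
the job is handed in; nothing more can be done
None
```

The catch is the middle tile of the row nearest the robot; I handed in at 6.6 s with it held fully home (8 mm down, about 21 N) and the hatch visibly raised, but the sign-off returned no verdict.

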